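Pack two strut mounts evenly in a light carton on the parcel scale

TASK

The light open carton stands off-centre on the parcel scale: slide it until it is centred on the scale's platter, and set the two strut top mounts down gently inside it, flange down, one on each side of the carton's middle and equally far from it, so that the load is even and the carton stands level on the platter. The carton must not tip at any time and the mounts must not be dropped into it; leave the other things on the bench where they are.

Things in the scene. Friction and masses are not known exactly. Their poses are not given: they have to be found in the camera images.
- carton: light open brown carton (about 0.18 kg, loose), 340 mm long (y) x 160 wide (x) x 70 high, walls 5, floor 4 mm. Lies across the scale, both ends overhanging; at the start its middle is 40-65 mm off the platter's, to the robot's left (+y). A finger against an end wall, inside or outside, slides it with 1-2 N. Loaded only near one end, or off-centre, it can tip. Origin: centre of underside, z up
- mount_a: strut top mount, one of two identical car parts on the bench at the robot's right, dark steel and rubber, 0.55 kg: round flange 116 mm in diameter, 7 mm thick; low shoulder and bolt bosses up to 14 mm; then a plain upright neck 56 mm in diameter from 14 mm up to the flat top at 56 mm, to grip from above, any way round. Origin: centre of the flange's underside, z up
- mount_b: strut top mount, one of two identical car parts on the bench at the robot's right, dark steel and rubber, 0.55 kg: round flange 116 mm in diameter, 7 mm thick; low shoulder and bolt bosses up to 14 mm; then a plain upright neck 56 mm in diameter from 14 mm up to the flat top at 56 mm, to grip from above, any way round. Origin: centre of the flange's underside, z up
- platter (a point): centre of the top of the parcel scale's steel platter, 45 mm above the bench; x points away from the display, y along the carton, z up. The scale is fixed. Platter: flat square 170 x 170 mm, on a grey base 190 x 190 mm; a low display panel, 30 mm high, reaches 157 mm from the centre on the -x side
- oil_filter: bystander: white spin-on oil filter standing on the bench beyond the scale, 76 mm diameter, 92 mm high; origin at the centre of its underside
- tape_roll: bystander: roll of brown packing tape lying flat on the bench beyond the scale, 104 mm outer diameter, 48 mm high; origin at the centre of its underside
- pad_box: bystander: sealed cardboard box of brake pads at the far left of the bench, 95 (x) x 165 (y) x 58 mm high; origin at the centre of its underside
Things that resemble listed ones, but are neither listed nor needed, are in the scene too. Leave any orange or red look-alike of the mount_a alone.

How it is judged:
By the outcome, as a careful person would: the job done as asked, in the order asked, and still so for the second after the job is handed in, with the robot touching nothing.
It also fails if it takes over 64 s, if anything falls off the work surface, if the arm or the gripper's body presses on something with over 40 N, if the wrist force passes 120 N, or if a joint passes its speed limit or range.

ROBOT

A 6-joint arm with a two-finger parallel gripper is mounted at the origin on the work surface. World frame = base frame: x ahead of the robot, y to its left, z up, the work surface at z = 0. Lengths are in mm, angles in rad, forces in N, time in s.
With the tool pointing down it reaches from about 350 to 975 mm from the base axis. Payload 7.1 kg.
Tool frame: the origin (TCP) lies between the finger pads; the fingertips stand 8 mm ahead of it and the grasp point (between the pads) lies 11 mm behind it; x points along the fingers, y is the direction in which the jaws open and shut, and the axes are right-handed (so a half turn about x gives the same grasp; the last joint's range is limited). The gripper opens to 88 mm and grips with 3 to 60 N. Pads are 20 mm wide; open, the fingers measure 115 mm over their backs; the gripper's body (75 mm by 178 mm) begins 61 mm behind the grasp point.
Start: joints at [1.21, 0.423, 1.63, -0, 1.089, -0.019], TCP at [209.458, 588.84, 230.675] pointing down, gripper open.
Joint ranges: [-3, 3], [-0.9, 2.11], [0.09, 2.58], [-1.31, 4.45], [0.11, 2.69], [-2.54, 2.54]. Speed limits (rad/s): [2.39, 2.39, 3.01, 3.14, 3.14, 3.14].

INTERFACE

Orientations are given as a rotation vector (axis times angle).
In Python, from workcell import ctrl gives the robot as it stands.
- The arm moves only by the tool apply_moves, never from a script. Its argument "increments" is a list of rows, each an object with "gripper": the opening in per cent of the stroke, from 0 (shut) to 100 (fully open); "delta_pos": the shift along the tool's x, y, z in cm, a list of three; "dr": the turn, a rotation vector about the tool's x, y, z in rad, a list of three. In form: [{"gripper": gripper, "delta_pos": [dx, dy, dz], "dr": [ax, ay, az]}, ...]. A call has exactly 5 rows; each row shifts and turns the commanded pose from where the row before left it, along the tool's axes as they then stand; what a row does not reach is not made up. A row lasts 1/12 s, in which the tool goes at most 41.7 mm and 7.16 degrees, less where a joint would pass 70% of its speed; a pose out of reach is approached as far as the arm can. A call with a gripper value outside its range is refused whole. The fingers move at their own pace and stop on an object; the grip force is fixed at half the most. Time passes only in rows, so rows that do not move let the fingers close, or fill a call up. It gives the time, the measured TCP pose, the force and the opening at its end, in the units of the state.
- ctrl.get_obs(): the state, without advancing time (a new reading comes with each control period).
- ctrl.get_image(name): name is "side" or "top" or "wrist"; returns a dict with "img" (480x640x3 uint8, red, green, blue), "range_z" (480x640 float32, mm along the optical axis (not along the pixel's ray), 0 where there is no reading), "mtx" (3x3 intrinsics, pixels), "rvec" (rotation vector, rad) and "tvec" (3), from world to camera coordinates, as OpenCV has them. Camera axes: x right, y down, z forward; pixel columns grow to the right and rows downward; lengths in mm; the calibration is good to about 2 mm. A picture is of the moment at which its call begins.
- ctrl.close_job(): hands the job in, once; it reports no verdict.
The state is a dict: "t": time; "qpos": joint angles; "qvel": joint speeds; "joint_torque": joint torques, N m; "ee_pos": TCP position; "orientation": TCP orientation; "ft_force": force on the tool from outside, world axes, zero at the start; "moment": the same for the moment, N m; "width": finger opening in mm.
Only numpy, scipy, OpenCV 4.12 (cv2) and the standard library are available. Lean on these libraries where they do the work, as an engineer would, in place of code of your own. Each camera call takes 0.05 s, during which the arm holds its last target. There are 200 camera calls.

## Working session

There is one attempt and no reset: what is moved stays moved. The work goes in short steps, Python scripts to look and compute and a tool call to move; the robot and the scene stay as the last step left them, time stands still between calls to the robot, and variables do not carry over. Pictures are saved under pics/ and viewed, about 8 in all and at most 12, crops included, and the job is handed in when it is done.

Besides the shell and the picture viewer there is one more tool, called after "Call:" as a command line: name --argument value ..., lists and objects as JSON in quotes. apply_moves: Moves the arm, as the interface text tells. Its arguments: {"type":"object","properties":{"increments":{"type":"array","items":{"type":"object","properties":{"gripper":{"type":"number"},"delta_pos":{"type":"array","items":{"type":"number"}},"dr":{"type":"array","items":{"type":"number"}}}}}},"required":["increments"]}

```bash
mkdir -p pics
cat > h.py <<'E'
import numpy as np, cv2
from workcell import ctrl
def grab(n):
    d=ctrl.get_image(n); np.savez(f'{n}.npz',**d); return d
def load(n): return dict(np.load(f'{n}.npz'))
def cam(d):
    R,_=cv2.Rodrigues(np.array(d['rvec'],float)); t=np.array(d['tvec'],float).reshape(3); return R,t,np.array(d['mtx'])
def pts(d):
    R,t,K=cam(d); z=d['range_z']; v,u=np.mgrid[:480,:640]
    c=np.stack([(u-K[0,2])/K[0,0]*z,(v-K[1,2])/K[1,1]*z,z],-1); P=(c-t)@R; P[z==0]=np.nan; return P
def ray(d,u,v,h):
    R,t,K=cam(d); c=-R.T@t; r=R.T@np.array([(u-K[0,2])/K[0,0],(v-K[1,2])/K[1,1],1]); return c+r*(h-c[2])/r[2]
def proj(d,p):
    R,t,K=cam(d); q=K@(R@np.array(p,float)+t); return q[:2]/q[2]
def save(d,f): cv2.imwrite(f'pics/{f}.png',d['img'][...,::-1])
E
python3 - <<'E'
from h import *
for n in('top','side'):
    d=grab(n); save(d,n+'1'); R,t,K=cam(d); print(n,-R.T@t,K[0,0],R[2])
o=ctrl.get_obs(); print(o)
E
```

```text
top [ 149.03417003   64.4141491  1592.91783111] 621.5853754378147 [ 0.23017342  0.00101491 -0.9731491 ]
side [ 172.53605537 -793.81685651  702.25683948] 460.5682152857537 [ 0.29490981  0.75734961 -0.58262318]
{'t': 0.1, 'qpos': array([ 1.21000356e+00,  4.23741909e-01,  1.63062342e+00,  2.01648552e-05,
        1.08857899e+00, -1.90212046e-02]), 'qvel': array([ 7.38585265e-05, -3.03750394e-03, -2.69208287e-03,  9.56504514e-05,
        8.58291670e-05, -1.51018367e-03]), 'joint_torque': array([ 6.09987328e-04, -5.45618069e+01, -2.74321890e+01,  6.45936141e-02,
        1.88625039e-02, -2.89281422e-05]), 'ee_pos': array([209.28203759, 588.39609493, 229.98960525]), 'orientation': array([ 0.26716376,  1.55437927, -0.26925187]), 'ft_force': array([0.45911317, 0.10657924, 0.25134292]), 'moment': array([-0.02855665, -0.0687452 ,  0.00283709]), 'width': 87.86259762970798}
```

View pics/top1.png

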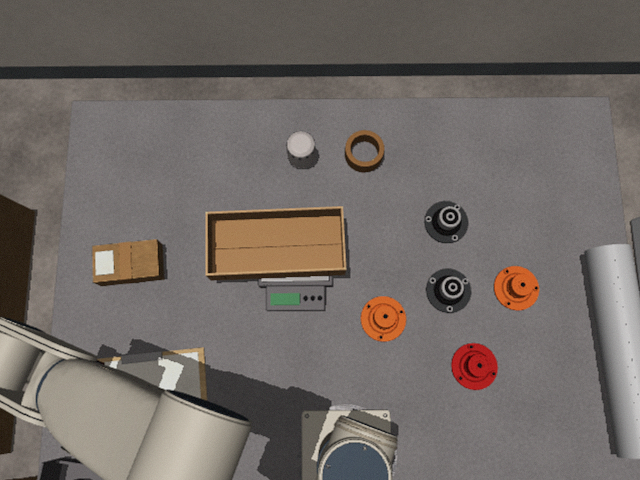

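View pics/side1.png

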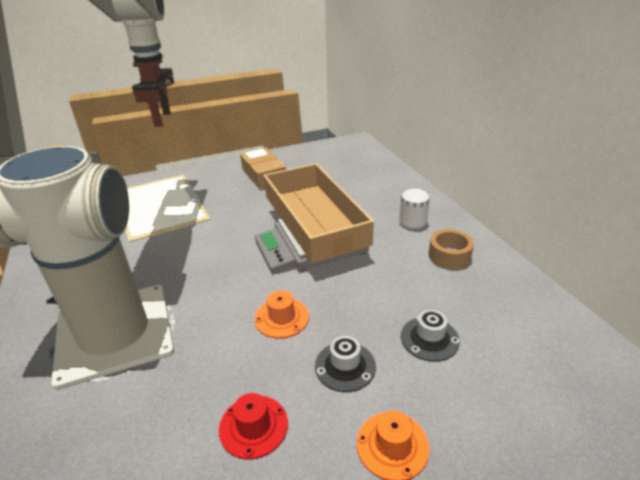

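The dark mounts are at top (446,221) and (449,290). The things that could be mistaken for them are orange at (383,318) and (516,288), and red at (474,366). The carton is at (277,243), shifted left of the scale, whose display is at (296,297).

Run:
```python
from h import *
for n,seeds in (('top',[(449,216),(452,287)]),('side',[(432,322),(345,350)])):
    d=load(n); P=pts(d)
    for s in seeds:
        x0=ray(d,*s,56)
        r=np.hypot(P[...,0]-x0[0],P[...,1]-x0[1])
        m=(r<70)&(P[...,2]>50)&(P[...,2]<66)
        q=P[m]; (cx,cy),rad=cv2.minEnclosingCircle(q[:,:2].astype(np.float32))
        print(n,s,'top circle',cx,cy,rad,'z med',np.median(q[:,2]),len(q))
        m=(r<75)&(P[...,2]>3)&(P[...,2]<12)&(d['img'].max(-1)<75)
        q=P[m].astype(np.float32); (cx,cy),rad=cv2.minEnclosingCircle(q[:,:2]); print('  flange',cx,cy,rad)
d=load('top');P=pts(d)
# carton rim
for n in('top','side'):
    d=load(n);P=pts(d)
    hsv=cv2.cvtColor(d['img'],cv2.COLOR_RGB2HSV)
    box=(P[...,0]>350)&(P[...,0]<750)&(P[...,1]>-120)&(P[...,1]<420)
    m=box&(P[...,2]>107)&(P[...,2]<123); q=P[m].astype(np.float32)
    print(n,'rim',cv2.minAreaRect(q[:,:2]),np.median(q[:,2]),len(q))
    m=box&(P[...,2]>35)&(P[...,2]<56)&(hsv[...,1]>70);q=P[m].astype(np.float32)
    if len(q): print(' floor',cv2.minAreaRect(q[:,:2]),np.median(q[:,2]))
    m=box&(P[...,2]>10)&(P[...,2]<50)&(hsv[...,1]<70)&(P[...,1]<300)&(P[...,1]>-60)&(P[...,0]<650);q=P[m].astype(np.float32)
    for a,b in((20,33),(38,50)):
        k=q[(q[:,2]>a)&(q[:,2]<b)]
        if len(k): print(' scale',a,b,cv2.minAreaRect(k[:,:2]),k.min(0),k.max(0),len(k))
d=load('top');a=cv2.resize(d['img'][190:320,200:350],None,fx=2.9,fy=2.9,interpolation=3);b=cv2.resize(d['img'][190:320,400:520],None,fx=2.9,fy=2.9,interpolation=3)
cv2.imwrite('pics/crop.png',np.hstack([a,b])[...,::-1])
```

```text
top (449, 216) top circle 588.6490478515625 -273.2162170410156 29.42721939086914 z med 57.28379204065874 353Traceback (most recent call last):
  File "<stdin>", line 11, in <module>
cv2.error: OpenCV(4.12.0) /io/opencv/modules/imgproc/src/shapedescr.cpp:201: error: (-215:Assertion failed) count >= 0 && (depth == CV_32F || depth == CV_32S) in function 'minEnclosingCircle'
```

Run:
```python
from h import *
for n,seeds in (('top',[(449,216),(452,287)]),('side',[(432,322),(345,350)])):
    d=load(n); P=pts(d)
    for s in seeds:
        x0=ray(d,*s,56)
        r=np.hypot(P[...,0]-x0[0],P[...,1]-x0[1])
        m=(r<70)&(P[...,2]>50)&(P[...,2]<66)
        q=P[m]; (cx,cy),rad=cv2.minEnclosingCircle(q[:,:2].astype(np.float32))
        print(n,s,'top circle',cx,cy,rad,'z med',np.median(q[:,2]),len(q))
        m=(r<75)&(P[...,2]>4.5)&(P[...,2]<11)
        q=P[m].astype(np.float32)
        if len(q):(cx,cy),rad=cv2.minEnclosingCircle(q[:,:2]); print('  flange',cx,cy,rad)
for n in('top','side'):
    d=load(n);P=pts(d)
    hsv=cv2.cvtColor(d['img'],cv2.COLOR_RGB2HSV)
    box=(P[...,0]>350)&(P[...,0]<750)&(P[...,1]>-120)&(P[...,1]<420)
    m=box&(P[...,2]>107)&(P[...,2]<123); q=P[m].astype(np.float32)
    print(n,'rim',cv2.minAreaRect(q[:,:2]),np.median(q[:,2]),len(q))
    m=box&(P[...,2]>35)&(P[...,2]<56)&(hsv[...,1]>70)&(P[...,1]<300);q=P[m].astype(np.float32)
    if len(q): print(' floor',cv2.minAreaRect(q[:,:2]),np.median(q[:,2]))
    m=box&(P[...,2]>10)&(P[...,2]<50)&(hsv[...,1]<70)&(P[...,1]<300)&(P[...,1]>-60)&(P[...,0]<650);q=P[m].astype(np.float32)
    for a,b in((20,33),(38,50)):
        k=q[(q[:,2]>a)&(q[:,2]<b)]
        if len(k): print(' scale',a,b,cv2.minAreaRect(k[:,:2]),k.min(0),k.max(0),len(k))
d=load('top');a=cv2.resize(d['img'][190:320,200:350],None,fx=2.9,fy=2.9,interpolation=3);b=cv2.resize(d['img'][190:320,400:520],None,fx=2.9,fy=2.9,interpolation=3)
cv2.imwrite('pics/crop.png',np.hstack([a,b])[...,::-1])
```

```text
top (449, 216) top circle 588.6490478515625 -273.2162170410156 29.42721939086914 z med 57.28379204065874 353Traceback (most recent call last):
  File "<stdin>", line 12, in <module>
cv2.error: OpenCV(4.12.0) /io/opencv/modules/imgproc/src/shapedescr.cpp:201: error: (-215:Assertion failed) count >= 0 && (depth == CV_32F || depth == CV_32S) in function 'minEnclosingCircle'
```

```bash
cat > m.py <<'E'
from h import *
C=lambda q:np.ascontiguousarray(q[:,:2],np.float32)
for n,seeds in (('top',[(449,216),(452,287)]),('side',[(432,322),(345,350)])):
    d=load(n); P=pts(d)
    for s in seeds:
        x0=ray(d,*s,56)
        r=np.hypot(P[...,0]-x0[0],P[...,1]-x0[1])
        for a,b in((50,66),(4.5,11)):
            q=P[(r<75)&(P[...,2]>a)&(P[...,2]<b)]
            print(n,s,a,cv2.minEnclosingCircle(C(q)),'z med',np.median(q[:,2]),len(q))
for n in('top','side'):
    d=load(n);P=pts(d)
    hsv=cv2.cvtColor(d['img'],cv2.COLOR_RGB2HSV)
    box=(P[...,0]>350)&(P[...,0]<750)&(P[...,1]>-120)&(P[...,1]<300)
    q=P[box&(P[...,2]>107)&(P[...,2]<123)]
    print(n,'rim',cv2.minAreaRect(C(q)),np.median(q[:,2]),len(q))
    q=P[box&(P[...,2]>35)&(P[...,2]<56)&(hsv[...,1]>70)]
    print(' floor',cv2.minAreaRect(C(q)),np.median(q[:,2]))
    q=P[box&(P[...,2]>10)&(P[...,2]<50)&(hsv[...,1]<70)&(P[...,1]<300)&(P[...,1]>-60)&(P[...,0]<650)]
    for a,b in((20,34),(38,50)):
        k=q[(q[:,2]>a)&(q[:,2]<b)]
        if len(k): print(' scale',a,b,cv2.minAreaRect(C(k)),k.min(0),k.max(0),len(k))
d=load('top');a=cv2.resize(d['img'][190:320,200:350],None,fx=2.9,fy=2.9,interpolation=3);b=cv2.resize(d['img'][190:320,400:520],None,fx=2.9,fy=2.9,interpolation=3)
cv2.imwrite('pics/crop.png',np.hstack([a,b])[...,::-1])
E
python3 m.py
```

```text
top (449, 216) 50 ((588.6490478515625, -273.2162170410156), 29.42721939086914) z med 57.28379204065874 353
top (449, 216) 4.5 ((588.4974365234375, -270.9745788574219), 74.92422485351562) z med 7.648749314777125 712
top (452, 287) 50 ((405.47381591796875, -269.4102478027344), 28.6351318359375) z med 58.135052489592766 384
top (452, 287) 4.5 ((404.0288391113281, -268.2219543457031), 74.86848449707031) z med 7.59207310537778 773
side (432, 322) 50 ((587.6173706054688, -275.5374450683594), 28.78766632080078) z med 56.664450912320675 520
side (432, 322) 4.5 ((587.5951538085938, -276.4501953125), 58.488712310791016) z med 7.766771968028856 972
side (345, 350) 50 ((404.7057800292969, -272.3926086425781), 28.322206497192383) z med 56.82498979354891 607
side (345, 350) 4.5 ((404.3332214355469, -271.68817138671875), 59.01023483276367) z med 7.826887486957953 1149
top rim ((515.9736328125, 151.12689208984375), (163.35606384277344, 300.6664733886719), 1.9504265785217285) 115.806551982193 852
 floor ((542.890625, 97.76873016357422), (403.06512451171875, 412.3515625), 2.471998453140259) 50.3899778
[... 371 characters left out ...]
81886724 213.84531507  49.95529459] 287
side rim ((514.9857177734375, 148.6291961669922), (162.82525634765625, 305.7569885253906), 1.9620165824890137) 114.4595785904279 824
 floor ((544.427978515625, 94.54973602294922), (400.6917724609375, 414.5097351074219), 2.121530294418335) 49.66587886501112
 scale 20 34 ((441.2418212890625, 77.37431335449219), (163.80421447753906, 288.5818786621094), 43.87445068359375) [353.41490505  24.63385223  20.00912407] [600.28696711 217.93850119  33.99130818] 1032
 scale 38 50 ((457.72088623046875, 115.93972778320312), (132.96368408203125, 336.6625671386719), 30.337718963623047) [424.59604422   4.13961346  39.6837689 ] [600.12228568 294.79996628  49.96293862] 244
```

View pics/crop.png

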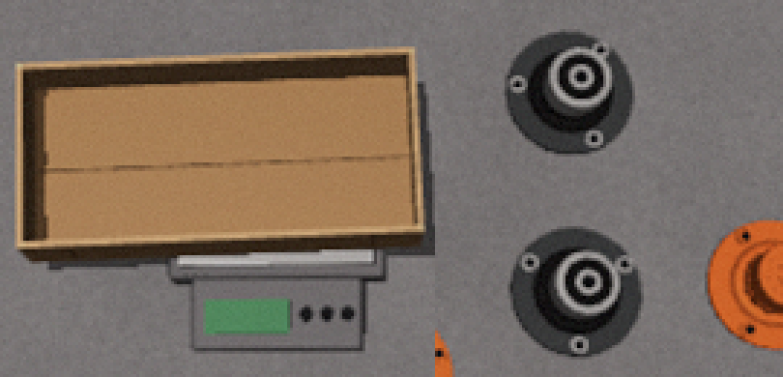

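The left crop shows the carton with platter strip (178-374, 250-265) peeking out and the display panel below it. The right crop shows two dark mounts, not orange or red, which are the right ones.

```bash
cat > m2.py <<'E'
from h import *
C=lambda q:np.ascontiguousarray(q[:,:2],np.float32)
def carton(n):
    d=load(n);P=pts(d)
    box=(P[...,0]>400)&(P[...,0]<640)&(P[...,1]>-120)&(P[...,1]<380)
    q=P[box&(P[...,2]>108)&(P[...,2]<123)]
    print(n,'rim',cv2.minAreaRect(C(q)),np.median(q[:,2]),len(q))
if __name__=='__main__':
  for n in('top','side'): carton(n)
  d=load('top');P=pts(d); g=d['img'].astype(int)
  # platter strip: bright, unsaturated
  m=(g.min(-1)>135)&(g.max(-1)-g.min(-1)<25); m[:270]=0;m[292:]=0;m[:,:250]=0;m[:,345:]=0
  v,u=np.nonzero(m); print(u.min(),u.max(),v.min(),v.max(),np.median(P[m][:,2]),np.percentile(P[m][:,2],[10,90]))
  W=np.array([ray(d,a,b,45) for a,b in zip(u,v)]);print(cv2.minAreaRect(C(W)),W.min(0),W.max(0))
  for uu in range(262,332,6):
    k=v[u==uu]; print(uu,k.min() if len(k) else None,k.max() if len(k) else None, ray(d,uu,k.max()+.5,45)[:2] if len(k) else '')
  # display panel & base by depth
  z=P[...,2]; bx=(P[...,0]<445)&(P[...,0]>330)&(P[...,1]>0)&(P[...,1]<240)
  for a,b in((26,34),(15,25),(34,41),(41,49)):
    q=P[bx&(z>a)&(z<b)&(g.max(-1)-g.min(-1)<120)]
    r=cv2.minAreaRect(C(q)); print(a,b,len(q),r,cv2.boxPoints(r).round(1).tolist())
  o=ctrl.get_obs(); print(cv2.Rodrigues(o['orientation'])[0].round(3))
E
python3 m2.py
```

```text
top rim ((515.1337280273438, 171.12538146972656), (163.4553985595703, 340.6322021484375), 2.024991750717163) 115.99282282302357 1085
side rim ((514.22412109375, 169.5149383544922), (162.8307647705078, 347.5730285644531), 1.9895631074905396) 114.49462599089597 984
261 328 276 281 nan [nan nan]
((430.77105712890625, 126.16264343261719), (10.502187728881836, 169.4762420654297), 1.3356919288635254) [424.78156429  41.47831332  45.        ] [436.99598655 210.85426031  45.        ]
262 279 280 [426.48579568 208.31027185]
268 278 280 [426.35878918 193.14884633]
274 278 281 [423.67030137 177.96663694]
280 278 280 [426.10479782 162.82857995]
286 278 280 [425.97781297 147.66973896]
292 277 280 [425.85083533 132.51175932]
298 277 280 [425.7238649  117.35464098]
304 277 280 [425.59690169 102.19838385]
310 277 280 [425.4699457   87.04298787]
316 277 279 [427.90556661  71.87024983]
322 277 279 [427.77850453  56.71088352]
328 277 279 [427.65144967  41.55237878]
26 34 1025 ((396.2908630371094, 123.22347259521484), (84.86834716796875, 186.70562744140625), 1.6715844869613647) [[351.20001220703125, 215.
[... 227 characters left out ...]
46205139) [[353.1000061035156, 216.89999389648438], [355.6000061035156, 49.5], [421.0, 50.5], [418.5, 217.89999389648438]]
34 41 339 ((396.2730712890625, 122.7659912109375), (82.83634185791016, 186.1124725341797), 1.8750534057617188) [[351.79998779296875, 214.39999389648438], [357.8999938964844, 28.399999618530273], [440.70001220703125, 31.100000381469727], [434.6000061035156, 217.10000610351562]]
41 49 226 ((418.47833251953125, 121.76415252685547), (38.0098762512207, 227.6354522705078), 1.7583376169204712) [[396.0, 234.89999389648438], [403.0, 7.400000095367432], [441.0, 8.600000381469727], [434.0, 236.10000610351562]]
[[-0.     0.335  0.942]
 [-0.001  0.942 -0.335]
 [-1.    -0.001 -0.   ]]
```

Call:
apply_moves --increments '[{"gripper":0,"delta_pos":[0,0,0],"dr":[-0.075,0,0]},{"gripper":0,"delta_pos":[0,0,0],"dr":[-0.075,0,0]},{"gripper":0,"delta_pos":[0,0,0],"dr":[-0.075,0,0]},{"gripper":0,"delta_pos":[0,0,0],"dr":[-0.075,0,0]},{"gripper":0,"delta_pos":[0,0,0],"dr":[-0.077,0,0]}]'

```text
t: 0.52
ee_pos: [209.3, 588.5, 230.2]
orientation: [-0.031, 1.571, 0.03]
ft_force: [0.1, 0.4, -0.2]
width: 57.5
```

```bash
cat >> h.py <<'E'
def delta(tgt,pos=None):
    "world target (mm) -> tool-frame shift in cm, from the measured pose"
    o=ctrl.get_obs(); R=cv2.Rodrigues(o['orientation'])[0]; p=o['ee_pos']
    y=R[:,1]; print('t',round(o['t'],2),'pos',p.round(1),'yaw(tool y)',round(np.degrees(np.arctan2(y[1],y[0])),2),'tilt',R[2,0].round(4),'F',o['ft_force'].round(1),'w',round(o['width'],1))
    for T in tgt:
        print('->',T,(R.T@(np.array(T)-p)/10).round(2)); p=np.array(T,float)
E
python3 -c "
from h import *
delta([(509,395,231),(509,395,63),(509,360,63)])"
```

```text
t 0.52 pos [209.3 588.5 230.2] yaw(tool y) 92.23 tilt -1.0 F [ 0.1  0.4 -0.2] w 57.5
-> (509, 395, 231) [ -0.07 -20.5   29.19]
-> (509, 395, 63) [1.68e+01 1.00e-02 1.00e-02]
-> (509, 360, 63) [ 0.   -3.5  -0.14]
```

Call:
apply_moves --increments '[{"gripper":0,"delta_pos":[0,-2.05,2.92],"dr":[0,0,0]},{"gripper":0,"delta_pos":[0,-2.05,2.92],"dr":[0,0,0]},{"gripper":0,"delta_pos":[0,-2.05,2.92],"dr":[0,0,0]},{"gripper":0,"delta_pos":[0,-2.05,2.92],"dr":[0,0,0]},{"gripper":0,"delta_pos":[0,-2.05,2.92],"dr":[0,0,0]}]'

```text
t: 0.93
ee_pos: [359.9, 490.3, 230.3]
orientation: [-0.028, 1.571, 0.028]
ft_force: [0.7, -0.1, 0.1]
width: 24.7
```

Call:
apply_moves --increments '[{"gripper":0,"delta_pos":[0,-2.05,2.92],"dr":[0,0,0]},{"gripper":0,"delta_pos":[0,-2.05,2.92],"dr":[0,0,0]},{"gripper":0,"delta_pos":[0,-2.05,2.92],"dr":[0,0,0]},{"gripper":0,"delta_pos":[0,-2.05,2.92],"dr":[0,0,0]},{"gripper":0,"delta_pos":[0,-2.05,2.92],"dr":[0,0,0]}]'

```text
t: 1.35
ee_pos: [509.6, 392.9, 230.3]
orientation: [-0.028, 1.571, 0.027]
ft_force: [0.9, 0.8, 0.0]
width: 0.5
```

```bash
python3 -c "
from h import *
delta([(509,395,231),(509,395,63),(509,360,63)])
d=grab('wrist');save(d,'w1');P=pts(d);print(np.isfinite(P).mean(),P[240,320])"
```

```text
t 1.35 pos [509.6 392.9 230.3] yaw(tool y) 92.01 tilt -1.0 F [0.9 0.8 0. ] w 0.5
-> (509, 395, 231) [-0.07  0.22 -0.05]
-> (509, 395, 63) [1.68e+01 1.00e-02 1.00e-02]
-> (509, 360, 63) [ 0.   -3.5  -0.12]
0.995966796875 [547.51277348 394.1451558    1.61712907]
```

View pics/w1.png

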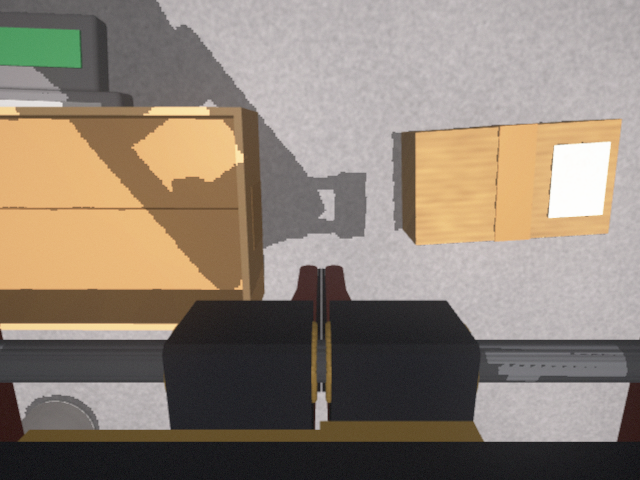

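The wrist view shows the carton's end wall at column ~250, the pad box from column ~405, and the closed fingers between them at column ~320.

```bash
python3 -c "
from h import *
d=load('wrist');P=pts(d)
m=(P[...,2]>110)&(P[...,2]<121)&(np.arange(480)[:,None]<260)
q=P[m];print('rim',np.median(q[:,2]))
for x in range(440,550,15):
    k=q[abs(q[:,0]-x)<6]; 
    if len(k):print(x,np.percentile(k[:,1],[1,99]).round(1))
m=(P[...,2]>50)&(P[...,2]<66)&(np.arange(480)[:,None]<260)&(P[...,1]>380);print('pad',np.nanpercentile(P[m],[1,99],axis=0))
m=(P[...,2]>41)&(P[...,2]<49)&(np.arange(640)[None]<150)&(np.arange(480)[:,None]<112);print('platter',np.nanpercentile(P[m],[1,99],axis=0),m.sum())
"
```

```text
rim 116.8494440671483
440 [181.5 338.6]
455 [334.1 339.2]
470 [334.4 339.8]
485 [334.9 340.3]
500 [335.4 340.8]
515 [335.8 341.4]
530 [336.2 341.7]
pad [[427.86314675 469.70910443  56.93408866]
 [527.56016369 633.32447405  62.02592268]]
platter [[424.76358259 127.82042311  44.05137142]
 [430.10814638 209.63210388  48.15509376]] 576
```

Call:
apply_moves --increments '[{"gripper":0,"delta_pos":[3.36,0,0],"dr":[0,0,0]},{"gripper":0,"delta_pos":[3.36,0,0],"dr":[0,0,0]},{"gripper":0,"delta_pos":[3.36,0,0],"dr":[0,0,0]},{"gripper":0,"delta_pos":[3.36,0,0],"dr":[0,0,0]},{"gripper":0,"delta_pos":[3.3,0,0],"dr":[0,0,0]}]'

```text
t: 1.82
ee_pos: [508.1, 394.0, 61.5]
orientation: [-0.028, 1.571, 0.027]
ft_force: [0.3, 0.2, -0.3]
width: 0.3
```

Call:
apply_moves --increments '[{"gripper":0,"delta_pos":[0,-1.5,0.1],"dr":[0,0,0]},{"gripper":0,"delta_pos":[0,-1.5,0],"dr":[0,0,0]},{"gripper":0,"delta_pos":[0,-0.5,0],"dr":[0,0,0]},{"gripper":0,"delta_pos":[0,-0.4,0],"dr":[0,0,0]},{"gripper":0,"delta_pos":[0,-0.5,0],"dr":[0,0,0]}]'

```text
t: 2.23
ee_pos: [512.5, 350.5, 65.7]
orientation: [-0.025, 1.567, 0.029]
ft_force: [0.6, 1.4, 0.7]
width: 0.1
```

Call:
apply_moves --increments '[{"gripper":0,"delta_pos":[0,-0.7,0],"dr":[0,0,0]},{"gripper":0,"delta_pos":[0,-0.8,0],"dr":[0,0,0]},{"gripper":0,"delta_pos":[0,-0.8,0],"dr":[0,0,0]},{"gripper":0,"delta_pos":[0,-0.6,0],"dr":[0,0,0]},{"gripper":0,"delta_pos":[0,-0.3,0],"dr":[0,0,0]}]'

```text
t: 2.65
ee_pos: [512.2, 317.4, 63.6]
orientation: [-0.027, 1.57, 0.027]
ft_force: [0.4, 2.7, 1.5]
width: 0.8
```

```bash
cat > w.py <<'E'
from h import *
import sys
delta([])
d=grab('wrist');P=pts(d); R=np.arange(480)[:,None]
q=P[(P[...,2]>110)&(P[...,2]<121)&(R<262)];print('rim',np.median(q[:,2]))
for x in range(440,550,15):
    k=q[abs(q[:,0]-x)<6]
    if len(k):print(x,np.percentile(k[:,1],[1,99]).round(1))
E
python3 w.py
```

```text
t 2.65 pos [512.2 317.4  63.6] yaw(tool y) 91.99 tilt -1.0 F [0.4 2.7 1.5] w 0.8
rim 116.88013318916475
440 [236.3 301.5]
455 [296.7 302.1]
470 [297.2 302.6]
485 [300.8 302.9]
```

Call:
apply_moves --increments '[{"gripper":0,"delta_pos":[0,-0.3,0],"dr":[0,0,0]},{"gripper":0,"delta_pos":[0,-0.2,0],"dr":[0,0,0]},{"gripper":0,"delta_pos":[0,0,0],"dr":[0,0,0]},{"gripper":0,"delta_pos":[0,0,0],"dr":[0,0,0]},{"gripper":0,"delta_pos":[0,0,0],"dr":[0,0,0]}]'

```text
t: 3.12
ee_pos: [512.0, 313.2, 63.0]
orientation: [-0.028, 1.571, 0.027]
ft_force: [-0.4, -0.0, 0.5]
width: 0.4
```

```bash
python3 w.py
python3 - <<'E'
from h import *
from m2 import carton
for n in('top','side'): grab(n); carton(n)
E
```

```text
t 3.12 pos [512.  313.2  63. ] yaw(tool y) 92.03 tilt -1.0 F [-0.4 -0.   0.5] w 0.4
rim 116.8796858772499
440 [232.3 297.1]
455 [292.3 297.7]
470 [292.8 298.2]
485 [298.2 298.3]
top rim ((515.9332885742188, 117.15737915039062), (163.32733154296875, 315.96356201171875), 2.0387253761291504) 115.96904054643451 722
side rim ((514.1620483398438, 141.9677734375), (161.8566436767578, 373.730224609375), 1.6959068775177002) 114.49682181022553 960
```

Call:
apply_moves --increments '[{"gripper":0,"delta_pos":[0,-0.15,0],"dr":[0,0,0]},{"gripper":0,"delta_pos":[0,0,0],"dr":[0,0,0]},{"gripper":0,"delta_pos":[0,0.5,0],"dr":[0,0,0]},{"gripper":0,"delta_pos":[0,2.0,0],"dr":[0,0,0]},{"gripper":0,"delta_pos":[0,2.0,0],"dr":[0,0,0]}]'

```text
t: 3.68
ee_pos: [510.9, 356.9, 63.3]
orientation: [-0.027, 1.571, 0.026]
ft_force: [-0.3, -0.5, 0.7]
width: 0.8
```

Call:
apply_moves --increments '[{"gripper":0,"delta_pos":[-3.4,0,0],"dr":[0,0,0]},{"gripper":0,"delta_pos":[-3.4,0,0],"dr":[0,0,0]},{"gripper":0,"delta_pos":[-3.4,0,0],"dr":[0,0,0]},{"gripper":0,"delta_pos":[-3.4,0,0],"dr":[0,0,0]},{"gripper":100,"delta_pos":[-3.4,0,0],"dr":[0,0,0]}]'

```text
t: 4.1
ee_pos: [510.4, 357.0, 234.9]
orientation: [-0.028, 1.571, 0.028]
ft_force: [0.4, 0.8, -0.4]
width: 4.2
```

```bash
python3 -c "
from h import *
delta([(405,-271,232)])"
```

```text
t 4.1 pos [510.4 357.  234.9] yaw(tool y) 92.03 tilt -1.0 F [ 0.4  0.8 -0.4] w 4.2
-> (405, -271, 232) [  0.3  -62.39 -12.76]
```

Call:
apply_moves --increments '[{"gripper":100,"delta_pos":[0,-3.12,-0.64],"dr":[0,0,0]},{"gripper":100,"delta_pos":[0,-3.12,-0.64],"dr":[0,0,0]},{"gripper":100,"delta_pos":[0,-3.12,-0.64],"dr":[0,0,0]},{"gripper":100,"delta_pos":[0,-3.12,-0.64],"dr":[0,0,0]},{"gripper":100,"delta_pos":[0,-3.12,-0.64],"dr":[0,0,0]}]'

```text
t: 4.52
ee_pos: [483.8, 198.7, 233.5]
orientation: [-0.028, 1.57, 0.028]
ft_force: [-0.2, -0.5, 0.4]
width: 37.0
```

Call:
apply_moves --increments '[{"gripper":100,"delta_pos":[0,-3.12,-0.64],"dr":[0,0,0]},{"gripper":100,"delta_pos":[0,-3.12,-0.64],"dr":[0,0,0]},{"gripper":100,"delta_pos":[0,-3.12,-0.64],"dr":[0,0,0]},{"gripper":100,"delta_pos":[0,-3.12,-0.64],"dr":[0,0,0]},{"gripper":100,"delta_pos":[0,-3.12,-0.64],"dr":[0,0,0]}]'

```text
t: 4.93
ee_pos: [457.4, 41.6, 233.5]
orientation: [-0.028, 1.57, 0.028]
ft_force: [0.7, -0.1, -0.2]
width: 70.5
```

Call:
apply_moves --increments '[{"gripper":100,"delta_pos":[0,-3.12,-0.64],"dr":[0,0,0]},{"gripper":100,"delta_pos":[0,-3.12,-0.64],"dr":[0,0,0]},{"gripper":100,"delta_pos":[0,-3.12,-0.64],"dr":[0,0,0]},{"gripper":100,"delta_pos":[0,-3.12,-0.64],"dr":[0,0,0]},{"gripper":100,"delta_pos":[0,-3.12,-0.64],"dr":[0,0,0]}]'

```text
t: 5.35
ee_pos: [431.0, -115.6, 233.6]
orientation: [-0.028, 1.57, 0.028]
ft_force: [1.0, 0.2, 0.5]
width: 87.6
```

Call:
apply_moves --increments '[{"gripper":100,"delta_pos":[0,-3.12,-0.64],"dr":[0,0,0]},{"gripper":100,"delta_pos":[0,-3.12,-0.64],"dr":[0,0,0]},{"gripper":100,"delta_pos":[0,-3.12,-0.64],"dr":[0,0,0]},{"gripper":100,"delta_pos":[0,-3.12,-0.64],"dr":[0,0,0]},{"gripper":100,"delta_pos":[0,-3.12,-0.64],"dr":[0,0,0]}]'

```text
t: 5.77
ee_pos: [404.5, -272.8, 233.5]
orientation: [-0.028, 1.57, 0.027]
ft_force: [0.8, 0.8, 0.5]
width: 88.0
```

```bash
cat > c.py <<'E'
from h import *
from m2 import carton,C
delta([(405,-271,232)])
for n in('top','side'): grab(n); carton(n)
d=grab('wrist'); save(d,'w2'); P=pts(d)
for a,b in((50,64),(5,11)):
    m=(P[...,2]>a)&(P[...,2]<b)&(np.arange(480)[:,None]<300)&(np.hypot(P[...,0]-405,P[...,1]+271)<70)
    if m.sum(): print('mount',a,m.sum(),cv2.minEnclosingCircle(C(P[m])),np.median(P[m][:,2]))
E
python3 c.py
```

```text
t 5.77 pos [ 404.5 -272.8  233.5] yaw(tool y) 92.01 tilt -1.0 F [0.8 0.8 0.5] w 88.0
-> (405, -271, 232) [0.15 0.17 0.06]
top rim ((515.149658203125, 128.0770263671875), (163.01510620117188, 341.2706298828125), 2.019625663757324) 116.14062795589133 1067
side rim ((513.878173828125, 128.63662719726562), (161.57151794433594, 348.11376953125), 2.365081310272217) 114.6871918030387 516
mount 50 3197 ((404.0193176269531, -270.0440673828125), 27.887475967407227) 57.84569435256141
mount 5 5467 ((404.20068359375, -270.0751647949219), 57.971527099609375) 8.610948856716995
```

View pics/w2.png

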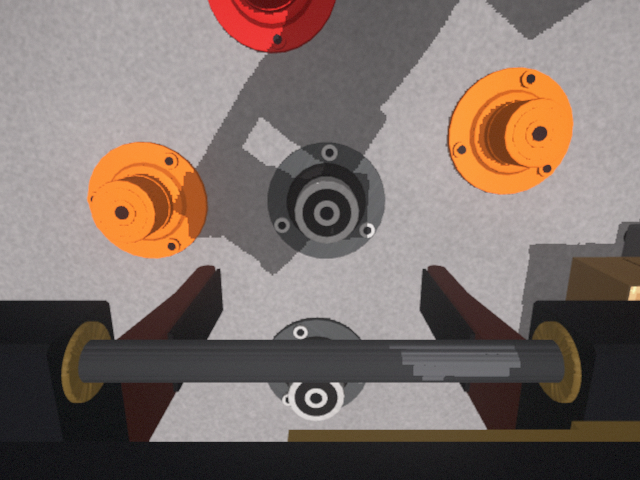

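Pixel check: the dark mount sits at (327,205) between the open fingers, with the orange ones clear to either side. Carton is now at y ≈ 128, platter ≈ 128.5.

Call:
apply_moves --increments '[{"gripper":100,"delta_pos":[2.6,0.27,0],"dr":[0,0,0]},{"gripper":100,"delta_pos":[3.2,0,0],"dr":[0,0,0]},{"gripper":100,"delta_pos":[3.2,0,0],"dr":[0,0,0]},{"gripper":100,"delta_pos":[3.2,0,0],"dr":[0,0,0]},{"gripper":100,"delta_pos":[2.8,0,0],"dr":[0,0,0]}]'

```text
t: 6.33
ee_pos: [404.7, -267.0, 81.8]
orientation: [-0.028, 1.571, 0.029]
ft_force: [-0.9, 0.7, -0.8]
width: 87.8
```

Call:
apply_moves --increments '[{"gripper":100,"delta_pos":[2.4,0,0],"dr":[0,0,0]},{"gripper":100,"delta_pos":[1.6,0,0],"dr":[0,0,0]},{"gripper":100,"delta_pos":[1.0,0,0],"dr":[0,0,0]},{"gripper":100,"delta_pos":[0.5,0,0],"dr":[0,0,0]},{"gripper":100,"delta_pos":[0,0,0],"dr":[0,0,0]}]'

```text
t: 6.75
ee_pos: [404.7, -267.8, 27.8]
orientation: [-0.028, 1.572, 0.029]
ft_force: [-0.4, 0.4, -0.3]
width: 87.9
```

Call:
apply_moves --increments '[{"gripper":100,"delta_pos":[0,0,0],"dr":[0,0,0]},{"gripper":55,"delta_pos":[0,0,0],"dr":[0,0,0]},{"gripper":55,"delta_pos":[0,0,0],"dr":[0,0,0]},{"gripper":55,"delta_pos":[0,0,0],"dr":[0,0,0]},{"gripper":40,"delta_pos":[0,0,0],"dr":[0,0,0]}]'

```text
t: 7.17
ee_pos: [405.1, -268.9, 28.9]
orientation: [-0.028, 1.57, 0.027]
ft_force: [-0.2, -0.0, -0.4]
width: 64.8
```

Call:
apply_moves --increments '[{"gripper":40,"delta_pos":[0,0,0],"dr":[0,0,0]},{"gripper":40,"delta_pos":[0,0,0],"dr":[0,0,0]},{"gripper":40,"delta_pos":[0,0,0],"dr":[0,0,0]},{"gripper":40,"delta_pos":[0,0,0],"dr":[0,0,0]},{"gripper":40,"delta_pos":[0,0,0],"dr":[0,0,0]}]'

```text
t: 7.58
ee_pos: [405.1, -269.1, 28.7]
orientation: [-0.028, 1.57, 0.027]
ft_force: [-0.3, -1.8, 6.3]
width: 55.3
```

Call:
apply_moves --increments '[{"gripper":40,"delta_pos":[-0.8,0,0],"dr":[0,0,0]},{"gripper":40,"delta_pos":[-2.5,0,0],"dr":[0,0,0]},{"gripper":40,"delta_pos":[-3.3,0,0],"dr":[0,0,0]},{"gripper":40,"delta_pos":[-3.3,0,0],"dr":[0,0,0]},{"gripper":40,"delta_pos":[-3.3,0,0],"dr":[0,0,0]}]'

```text
t: 8.0
ee_pos: [403.5, -267.6, 161.1]
orientation: [-0.026, 1.573, 0.029]
ft_force: [0.0, 0.1, -6.4]
width: 55.4
```

Call:
apply_moves --increments '[{"gripper":40,"delta_pos":[-3.3,0,0],"dr":[0,0,0]},{"gripper":40,"delta_pos":[-2.0,0,0],"dr":[0,0,0]},{"gripper":40,"delta_pos":[0,0,0],"dr":[0,0,0]},{"gripper":40,"delta_pos":[0,0,0],"dr":[0,0,0]},{"gripper":40,"delta_pos":[0,0,0],"dr":[0,0,0]}]'

```text
t: 8.42
ee_pos: [403.5, -267.7, 211.6]
orientation: [-0.026, 1.573, 0.029]
ft_force: [-0.2, -0.2, -4.7]
width: 55.6
```

```bash
python3 -c "
from h import *
delta([(517,58.5,212),(512,198.4,212)])"
```

```text
t 8.42 pos [ 403.5 -267.7  211.6] yaw(tool y) 92.02 tilt -1.0 F [-0.2 -0.2 -4.7] w 55.6
-> (517, 58.5, 212) [-1.000e-02  3.220e+01  1.249e+01]
-> (512, 198.4, 212) [ 3.0e-02  1.4e+01 -1.0e-02]
```

Call:
apply_moves --increments '[{"gripper":40,"delta_pos":[0,2.2,0.6],"dr":[0,0,0]},{"gripper":40,"delta_pos":[0,3.2,0.86],"dr":[0,0,0]},{"gripper":40,"delta_pos":[0,3.2,0.86],"dr":[0,0,0]},{"gripper":40,"delta_pos":[0,3.2,0.86],"dr":[0,0,0]},{"gripper":40,"delta_pos":[0,3.2,0.86],"dr":[0,0,0]}]'

```text
t: 8.83
ee_pos: [438.3, -115.5, 210.9]
orientation: [-0.026, 1.575, 0.028]
ft_force: [0.2, -0.8, -5.3]
width: 55.0
```

Call:
apply_moves --increments '[{"gripper":40,"delta_pos":[0,3.2,0.86],"dr":[0,0,0]},{"gripper":40,"delta_pos":[0,3.2,0.86],"dr":[0,0,0]},{"gripper":40,"delta_pos":[0,3.2,0.86],"dr":[0,0,0]},{"gripper":40,"delta_pos":[0,3.2,0.86],"dr":[0,0,0]},{"gripper":40,"delta_pos":[0,3.2,0.86],"dr":[0,0,0]}]'

```text
t: 9.25
ee_pos: [475.6, 45.7, 210.8]
orientation: [-0.028, 1.576, 0.027]
ft_force: [0.4, -0.8, -5.2]
width: 55.4
```

Call:
apply_moves --increments '[{"gripper":40,"delta_pos":[0,3.2,0.86],"dr":[0,0,0]},{"gripper":40,"delta_pos":[0,3.2,0.86],"dr":[0,0,0]},{"gripper":40,"delta_pos":[0,3.2,0.86],"dr":[0,0,0]},{"gripper":40,"delta_pos":[0,3.0,0.86],"dr":[0,0,0]},{"gripper":40,"delta_pos":[0,2.6,0.7],"dr":[0,0,0]}]'

```text
t: 9.67
ee_pos: [511.9, 199.2, 210.3]
orientation: [-0.029, 1.575, 0.027]
ft_force: [0.0, -0.3, -5.8]
width: 55.4
```

```bash
cat > s.py <<'E'
from h import *
from m2 import C
delta([(512,198.4,212)])
d=grab('wrist'); save(d,'w3'); P=pts(d); R=np.arange(480)[:,None]
for nm,a,b in(('platter',43.5,49),('rim',110,121)):
    m=(P[...,2]>a)&(P[...,2]<b)&(R<260)&(P[...,0]<(437 if nm=='platter' else 470))
    q=P[m]; print(nm,len(q),np.median(q[:,2]))
    for y in range(40,260,20):
        k=q[abs(q[:,1]-y)<5]
        if len(k)>5:print(y,np.percentile(k[:,0],[1,99]).round(1),end=' ')
    print('y-range',np.percentile(q[:,1],[.5,99.5]) if len(q) else '')
E
python3 s.py
```

```text
t 9.67 pos [511.9 199.2 210.3] yaw(tool y) 92.06 tilt -1.0 F [ 0.  -0.3 -5.8] w 55.4
-> (512, 198.4, 212) [-0.17 -0.08  0.  ]
platter 1654 46.52832961132161
40 [425.4 433.1] 60 [424.9 432.6] 80 [424.9 431.8] 100 [424.9 431.1] 120 [424.9 430.4] 140 [424.9 429.6] 160 [424.9 428.9] 180 [425.  428.2] 200 [425.  427.5] y-range [ 40.80985399 208.14307769]
rim 5157 116.95327439099431
40 [437.3 442.2] 60 [436.5 441.5] 80 [435.8 440.8] 100 [435.1 440.1] 120 [434.4 439.3] 140 [433.6 438.6] 160 [432.9 437.9] 180 [432.2 437.1] 200 [431.5 436.8] 220 [430.8 436.1] 240 [430.3 435.5] y-range [  3.69986346 295.96727321]
```

View pics/w3.png

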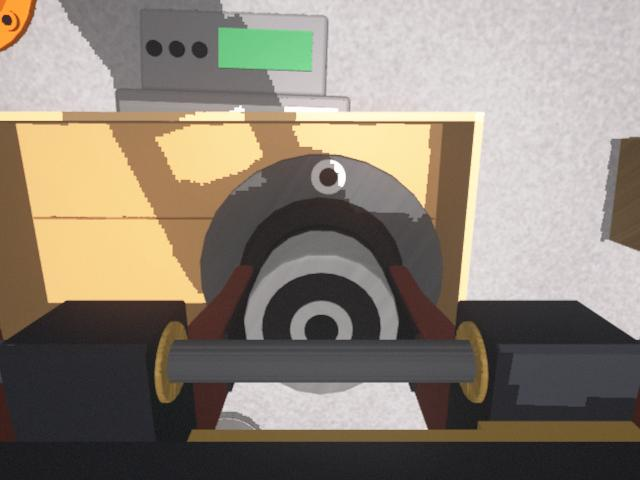

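The picture shows the held mount over the carton (flange around (320,270)). The scale's base edge, running (118,90) to (349,97), is skewed by 2° against the carton rim. The platter is square to the world at about (510,125), so the carton is still ~4 mm off in x, ~3 mm off in y and 2° turned. I'll nudge it gently with the held mount's flange before setting the mount down.

Call:
apply_moves --increments '[{"gripper":40,"delta_pos":[0,-2.2,0],"dr":[0,0,0]},{"gripper":40,"delta_pos":[0,-3.0,0],"dr":[0,0,0]},{"gripper":40,"delta_pos":[0,-3.0,0],"dr":[0,0,0]},{"gripper":40,"delta_pos":[0,-2.4,0],"dr":[0,0,0]},{"gripper":40,"delta_pos":[0,0,0],"dr":[0,0,0]}]'

```text
t: 10.13
ee_pos: [515.0, 87.9, 210.5]
orientation: [-0.028, 1.576, 0.024]
ft_force: [-0.3, 0.4, -5.5]
width: 55.2
```

Call:
apply_moves --increments '[{"gripper":40,"delta_pos":[2,0,0],"dr":[0,0,0]},{"gripper":40,"delta_pos":[3,0,0],"dr":[0,0,0]},{"gripper":40,"delta_pos":[3,0,0],"dr":[0,0,0]},{"gripper":40,"delta_pos":[2,0,0],"dr":[0,0,0]},{"gripper":40,"delta_pos":[1,0,0],"dr":[0,0,0]}]'

```text
t: 10.55
ee_pos: [513.6, 91.2, 98.8]
orientation: [-0.028, 1.579, 0.027]
ft_force: [-1.5, -0.8, -4.6]
width: 54.9
```

Call:
apply_moves --increments '[{"gripper":40,"delta_pos":[0.9,0,0],"dr":[0,0,0]},{"gripper":40,"delta_pos":[0.5,0,0],"dr":[0,0,0]},{"gripper":40,"delta_pos":[0,0,0],"dr":[0,0,0]},{"gripper":40,"delta_pos":[0,0,0],"dr":[0,0,0]},{"gripper":40,"delta_pos":[0,0,0],"dr":[0,0,0]}]'

```text
t: 10.97
ee_pos: [517.7, 91.7, 90.2]
orientation: [-0.027, 1.569, 0.028]
ft_force: [0.7, -0.6, -4.6]
width: 55.3
```

```bash
python3 -c "
from h import *
delta([(499.5,93,85),(494,93,85)])"
```

```text
t 10.97 pos [517.7  91.7  90.2] yaw(tool y) 92.02 tilt -1.0 F [ 0.7 -0.6 -4.6] w 55.3
-> (499.5, 93, 85) [ 0.52  0.19 -1.82]
-> (494, 93, 85) [-0.    0.02 -0.55]
```

Call:
apply_moves --increments '[{"gripper":40,"delta_pos":[0.2,0.1,-0.8],"dr":[0,0,0]},{"gripper":40,"delta_pos":[0.2,0,-0.6],"dr":[0,0,0]},{"gripper":40,"delta_pos":[0,0,-0.3],"dr":[0,0,0]},{"gripper":40,"delta_pos":[0,0,-0.2],"dr":[0,0,0]},{"gripper":40,"delta_pos":[0,0,-0.2],"dr":[0,0,0]}]'

```text
t: 11.38
ee_pos: [495.8, 91.9, 85.5]
orientation: [-0.028, 1.57, 0.028]
ft_force: [0.4, 0.4, -4.9]
width: 55.0
```

Call:
apply_moves --increments '[{"gripper":40,"delta_pos":[0,0,-0.15],"dr":[0,0,0]},{"gripper":40,"delta_pos":[0,0,-0.1],"dr":[0,0,0]},{"gripper":40,"delta_pos":[0,0,0],"dr":[0,0,0]},{"gripper":40,"delta_pos":[0,0,0],"dr":[0,0,0]},{"gripper":40,"delta_pos":[0,0,0],"dr":[0,0,0]}]'

```text
t: 11.8
ee_pos: [493.5, 91.7, 85.3]
orientation: [-0.028, 1.571, 0.028]
ft_force: [0.8, 0.1, -4.5]
width: 55.4
```

```bash
python3 s.py
```

```text
t 11.8 pos [493.5  91.7  85.3] yaw(tool y) 92.02 tilt -1.0 F [ 0.8  0.1 -4.5] w 55.4
-> (512, 198.4, 212) [-12.67  10.6    2.22]
platter 3574 46.62048449105441
40 [425.2 431.4] 60 [425. 431.] 80 [424.9 430.6] 100 [425.  429.9] 120 [424.8 429.6] 140 [424.9 428.9] 160 [424.7 428.3] 180 [424.7 428. ] 200 [424.7 427.3] 220 [426.7 426.9] y-range [-36.67129058 208.80790851]
rim 11780 116.9502438415708
40 [431.5 436.7] 60 [431.  436.1] 80 [430.4 468.2] 100 [429.9 467.2] 120 [429.4 434.6] 140 [428.8 434. ] 160 [428.4 433.5] 180 [427.8 433.1] y-range [ -8.14961231 187.85441111]
```

Call:
apply_moves --increments '[{"gripper":40,"delta_pos":[0,0,1.0],"dr":[0,0,0]},{"gripper":40,"delta_pos":[0,-1.5,0.73],"dr":[0,0,0]},{"gripper":40,"delta_pos":[0,-2.0,0],"dr":[0,0,0]},{"gripper":40,"delta_pos":[0,-2.0,0],"dr":[0,0,0]},{"gripper":40,"delta_pos":[0,-1.1,0],"dr":[0,0,0]}]'

```text
t: 12.27
ee_pos: [513.7, 24.9, 85.2]
orientation: [-0.028, 1.571, 0.027]
ft_force: [-0.6, 0.7, -5.8]
width: 55.5
```

Call:
apply_moves --increments '[{"gripper":40,"delta_pos":[0,-0.3,0],"dr":[0,0,0]},{"gripper":40,"delta_pos":[0,-0.2,0],"dr":[0,0,0]},{"gripper":40,"delta_pos":[0,-0.2,0],"dr":[0,0,0]},{"gripper":40,"delta_pos":[0,-0.15,0],"dr":[0,0,0]},{"gripper":40,"delta_pos":[0,0,0],"dr":[0,0,0]}]'

```text
t: 12.68
ee_pos: [513.3, 18.3, 85.3]
orientation: [-0.028, 1.571, 0.028]
ft_force: [-1.0, -0.0, -5.7]
width: 55.2
```

```bash
python3 s.py
python3 - <<'E'
from h import *
from m2 import carton
for n in('top','side'): d=grab(n); carton(n)
d=load('wrist');P=pts(d);q=P[(P[...,2]>110)&(P[...,2]<121)&(P[...,1]<0)&(np.arange(480)[:,None]<260)]
for x in range(440,560,15):
    k=q[abs(q[:,0]-x)<5]
    if len(k)>5: print(x,np.percentile(k[:,1],[1,99]).round(1))
E
```

```text
t 12.68 pos [513.3  18.3  85.3] yaw(tool y) 92.05 tilt -1.0 F [-1.  -0.  -5.7] w 55.2
-> (512, 198.4, 212) [-12.67  18.     0.51]
platter 4 48.89887169319587
y-range [127.89231356 148.83893042]
rim 12862 116.91919761582074
40 [431.5 436.8] 60 [431.  436.1] 80 [430.4 435.7] 100 [429.9 435.1] y-range [-45.53182376 110.61151354]
top rim ((509.0372619628906, 189.55694580078125), (162.44642639160156, 213.85838317871094), 1.8168458938598633) 115.82393096425176 459
side rim ((509.93212890625, 124.70164489746094), (162.4604034423828, 346.3610534667969), 1.4324301481246948) 114.29346185481808 1008
440 [-45.6  -0.7]
455 [-45.6 -39.8]
470 [-45.  -39.4]
485 [-44.6 -38.9]
```

Call:
apply_moves --increments '[{"gripper":40,"delta_pos":[0,1.0,0],"dr":[0,0,0]},{"gripper":40,"delta_pos":[0,1.5,0],"dr":[0,0,0]},{"gripper":40,"delta_pos":[0,1.23,0.04],"dr":[0,0,0]},{"gripper":40,"delta_pos":[0,0,0],"dr":[0,0,0]},{"gripper":40,"delta_pos":[0.3,0,0],"dr":[0,0,0]}]'

```text
t: 13.25
ee_pos: [512.8, 56.3, 82.6]
orientation: [-0.029, 1.57, 0.029]
ft_force: [-0.2, 0.2, -4.3]
width: 55.1
```

Call:
apply_moves --increments '[{"gripper":40,"delta_pos":[0.2,0,0],"dr":[0,0,0]},{"gripper":40,"delta_pos":[0.1,0,0],"dr":[0,0,0]},{"gripper":40,"delta_pos":[0.05,0,0],"dr":[0,0,0]},{"gripper":40,"delta_pos":[0,0,0],"dr":[0,0,0]},{"gripper":40,"delta_pos":[0,0,0],"dr":[0,0,0]}]'

```text
t: 13.67
ee_pos: [512.4, 54.8, 78.7]
orientation: [-0.027, 1.571, 0.027]
ft_force: [0.0, -0.6, -4.4]
width: 55.3
```

Still hanging (-4.4 N); going down in small steps.

Call:
apply_moves --increments '[{"gripper":40,"delta_pos":[0.06,0,0],"dr":[0,0,0]},{"gripper":40,"delta_pos":[0.06,0,0],"dr":[0,0,0]},{"gripper":40,"delta_pos":[0,0,0],"dr":[0,0,0]},{"gripper":40,"delta_pos":[0,0,0],"dr":[0,0,0]},{"gripper":40,"delta_pos":[0,0,0],"dr":[0,0,0]}]'

```text
t: 14.08
ee_pos: [512.6, 55.0, 77.7]
orientation: [-0.028, 1.57, 0.028]
ft_force: [-0.3, -1.3, -3.4]
width: 55.3
```

Run:
```python
from h import *
delta([])
```

```text
t 14.08 pos [512.6  55.   77.7] yaw(tool y) 92.02 tilt -1.0 F [-0.3 -1.3 -3.4] w 55.3
```

Call:
apply_moves --increments '[{"gripper":40,"delta_pos":[0.05,0,0],"dr":[0,0,0]},{"gripper":40,"delta_pos":[0,0,0],"dr":[0,0,0]},{"gripper":40,"delta_pos":[0,0,0],"dr":[0,0,0]},{"gripper":40,"delta_pos":[0,0,0],"dr":[0,0,0]},{"gripper":40,"delta_pos":[0,0,0],"dr":[0,0,0]}]'

```text
t: 14.5
ee_pos: [512.5, 55.1, 77.7]
orientation: [-0.028, 1.57, 0.028]
ft_force: [-2.3, -2.5, 5.8]
width: 55.3
```

Call:
apply_moves --increments '[{"gripper":40,"delta_pos":[0.03,0,0],"dr":[0,0,0]},{"gripper":40,"delta_pos":[0,0,0],"dr":[0,0,0]},{"gripper":40,"delta_pos":[0,0,0],"dr":[0,0,0]},{"gripper":40,"delta_pos":[0,0,0],"dr":[0,0,0]},{"gripper":40,"delta_pos":[0,0,0],"dr":[0,0,0]}]'

```text
t: 14.92
ee_pos: [512.6, 55.1, 77.7]
orientation: [-0.028, 1.57, 0.028]
ft_force: [-3.2, -1.7, 8.7]
width: 55.0
```

Call:
apply_moves --increments '[{"gripper":75,"delta_pos":[-0.05,0,0],"dr":[0,0,0]},{"gripper":75,"delta_pos":[0,0,0],"dr":[0,0,0]},{"gripper":100,"delta_pos":[0,0,0],"dr":[0,0,0]},{"gripper":100,"delta_pos":[0,0,0],"dr":[0,0,0]},{"gripper":100,"delta_pos":[0,0,0],"dr":[0,0,0]}]'

```text
t: 15.33
ee_pos: [512.5, 55.3, 77.2]
orientation: [-0.028, 1.57, 0.028]
ft_force: [-0.2, 0.1, 0.1]
width: 82.7
```

Call:
apply_moves --increments '[{"gripper":100,"delta_pos":[-1,0,0],"dr":[0,0,0]},{"gripper":100,"delta_pos":[-3,0,0],"dr":[0,0,0]},{"gripper":100,"delta_pos":[-3,0,0],"dr":[0,0,0]},{"gripper":100,"delta_pos":[-3,0,0],"dr":[0,0,0]},{"gripper":100,"delta_pos":[-3,0,0],"dr":[0,0,0]}]'

```text
t: 15.75
ee_pos: [512.1, 55.2, 209.2]
orientation: [-0.028, 1.571, 0.028]
ft_force: [-0.2, -0.6, -0.4]
width: 87.6
```

Call:
apply_moves --increments '[{"gripper":100,"delta_pos":[-2.5,0,0],"dr":[0,0,0]},{"gripper":100,"delta_pos":[0,0,0],"dr":[0,0,0]},{"gripper":100,"delta_pos":[0,0,0],"dr":[0,0,0]},{"gripper":100,"delta_pos":[0,0,0],"dr":[0,0,0]},{"gripper":100,"delta_pos":[0,0,0],"dr":[0,0,0]}]'

```text
t: 16.17
ee_pos: [511.5, 55.1, 231.1]
orientation: [-0.028, 1.573, 0.028]
ft_force: [-0.0, -0.1, 0.7]
width: 87.8
```

```bash
python3 -c "
from h import *
delta([(588,-272,232)])"
```

```text
t 16.17 pos [511.5  55.1 231.1] yaw(tool y) 92.02 tilt -1.0 F [-0.  -0.1  0.7] w 87.8
-> (588, -272, 232) [ -0.1  -32.96   6.5 ]
```

Call:
apply_moves --increments '[{"gripper":100,"delta_pos":[0,-3.3,0.65],"dr":[0,0,0]},{"gripper":100,"delta_pos":[0,-3.3,0.65],"dr":[0,0,0]},{"gripper":100,"delta_pos":[0,-3.3,0.65],"dr":[0,0,0]},{"gripper":100,"delta_pos":[0,-3.3,0.65],"dr":[0,0,0]},{"gripper":100,"delta_pos":[0,-3.3,0.65],"dr":[0,0,0]}]'

```text
t: 16.58
ee_pos: [550.0, -109.9, 230.6]
orientation: [-0.027, 1.574, 0.028]
ft_force: [0.3, 0.4, 0.4]
width: 87.9
```

Call:
apply_moves --increments '[{"gripper":100,"delta_pos":[0,-3.3,0.65],"dr":[0,0,0]},{"gripper":100,"delta_pos":[0,-3.3,0.65],"dr":[0,0,0]},{"gripper":100,"delta_pos":[0,-3.3,0.65],"dr":[0,0,0]},{"gripper":100,"delta_pos":[0,-3.3,0.65],"dr":[0,0,0]},{"gripper":100,"delta_pos":[0,-3.3,0.65],"dr":[0,0,0]}]'

```text
t: 17.0
ee_pos: [588.3, -273.7, 230.2]
orientation: [-0.026, 1.574, 0.029]
ft_force: [0.6, -0.3, 0.4]
width: 88.3
```

```bash
cat > c2.py <<'E'
from h import *
from m2 import carton,C
import sys
delta([])
for n in('top','side'):
    d=grab(n); carton(n); P=pts(d)
    q=P[(P[...,2]>96)&(P[...,2]<110)&(P[...,0]>460)&(P[...,0]<555)&(P[...,1]>-20)&(P[...,1]<270)]
    for lo,hi in((-20,125),(125,270)):
        k=q[(q[:,1]>lo)&(q[:,1]<hi)]
        if len(k)>50: print('  in-carton mount',cv2.minEnclosingCircle(C(k)),np.median(k[:,2]),len(k))
d=grab('wrist'); P=pts(d)
for a,b in((50,64),(5,11)):
    m=(P[...,2]>a)&(P[...,2]<b)&(np.arange(480)[:,None]<300)&(np.hypot(P[...,0]-588,P[...,1]+273)<70)
    if m.sum(): print('mount',a,m.sum(),cv2.minEnclosingCircle(C(P[m])),np.median(P[m][:,2]))
E
python3 c2.py
```

```text
t 17.0 pos [ 588.3 -273.7  230.2] yaw(tool y) 92.01 tilt -1.0 F [ 0.6 -0.3  0.4] w 88.3
top rim ((510.484130859375, 126.34553527832031), (163.87986755371094, 340.6988525390625), 1.4845616817474365) 115.24034361022902 1106
  in-carton mount ((512.0169677734375, 55.640804290771484), 28.319446563720703) 106.0286093917652 330
side rim ((509.9249572753906, 125.18350219726562), (162.60025024414062, 346.5534362792969), 1.3917937278747559) 114.63654353376714 1052
  in-carton mount ((510.7870788574219, 52.59873580932617), 29.580472946166992) 105.42390980111013 307
mount 50 3266 ((587.7041625976562, -274.13446044921875), 27.99695587158203) 57.84710270633563
mount 5 5565 ((587.8251953125, -274.163818359375), 58.02647018432617) 8.625842036290534
```

Call:
apply_moves --increments '[{"gripper":100,"delta_pos":[2.6,0,0],"dr":[0,0,0]},{"gripper":100,"delta_pos":[3.2,0,0],"dr":[0,0,0]},{"gripper":100,"delta_pos":[3.2,0,0],"dr":[0,0,0]},{"gripper":100,"delta_pos":[3.2,0,0],"dr":[0,0,0]},{"gripper":100,"delta_pos":[2.8,0,0],"dr":[0,0,0]}]'

```text
t: 17.57
ee_pos: [587.5, -270.2, 79.4]
orientation: [-0.027, 1.574, 0.03]
ft_force: [-0.6, 0.5, 0.4]
width: 87.5
```

Call:
apply_moves --increments '[{"gripper":100,"delta_pos":[2.4,0,0],"dr":[0,0,0]},{"gripper":100,"delta_pos":[1.5,0,0],"dr":[0,0,0]},{"gripper":100,"delta_pos":[0.9,0,0],"dr":[0,0,0]},{"gripper":100,"delta_pos":[0.35,0,0],"dr":[0,0,0]},{"gripper":100,"delta_pos":[0,0,0],"dr":[0,0,0]}]'

```text
t: 17.98
ee_pos: [588.9, -271.9, 30.5]
orientation: [-0.028, 1.571, 0.028]
ft_force: [0.0, 0.5, -0.5]
width: 87.4
```

Call:
apply_moves --increments '[{"gripper":100,"delta_pos":[0,0,0],"dr":[0,0,0]},{"gripper":100,"delta_pos":[0,0,0],"dr":[0,0,0]},{"gripper":55,"delta_pos":[0,0,0],"dr":[0,0,0]},{"gripper":55,"delta_pos":[0,0,0],"dr":[0,0,0]},{"gripper":40,"delta_pos":[0,0,0],"dr":[0,0,0]}]'

```text
t: 18.4
ee_pos: [589.3, -272.6, 31.6]
orientation: [-0.028, 1.57, 0.027]
ft_force: [-0.9, -0.1, 0.5]
width: 71.5
```

Call:
apply_moves --increments '[{"gripper":40,"delta_pos":[0,0,0],"dr":[0,0,0]},{"gripper":40,"delta_pos":[0,0,0],"dr":[0,0,0]},{"gripper":40,"delta_pos":[0,0,0],"dr":[0,0,0]},{"gripper":40,"delta_pos":[0,0,0],"dr":[0,0,0]},{"gripper":40,"delta_pos":[0,0,0],"dr":[0,0,0]}]'

```text
t: 18.82
ee_pos: [589.2, -272.7, 31.0]
orientation: [-0.028, 1.57, 0.027]
ft_force: [0.1, -2.2, 2.1]
width: 55.4
```

Call:
apply_moves --increments '[{"gripper":40,"delta_pos":[-0.8,0,0],"dr":[0,0,0]},{"gripper":40,"delta_pos":[-2.5,0,0],"dr":[0,0,0]},{"gripper":40,"delta_pos":[-3.3,0,0],"dr":[0,0,0]},{"gripper":40,"delta_pos":[-3.3,0,0],"dr":[0,0,0]},{"gripper":40,"delta_pos":[-3.3,0,0],"dr":[0,0,0]}]'

```text
t: 19.23
ee_pos: [587.8, -271.4, 163.1]
orientation: [-0.026, 1.574, 0.029]
ft_force: [1.6, -0.0, -5.6]
width: 55.6
```

Call:
apply_moves --increments '[{"gripper":40,"delta_pos":[-3.0,0,0],"dr":[0,0,0]},{"gripper":40,"delta_pos":[-1.5,0,0],"dr":[0,0,0]},{"gripper":40,"delta_pos":[0,0,0],"dr":[0,0,0]},{"gripper":40,"delta_pos":[0,0,0],"dr":[0,0,0]},{"gripper":40,"delta_pos":[0,0,0],"dr":[0,0,0]}]'

```text
t: 19.65
ee_pos: [587.6, -271.5, 205.7]
orientation: [-0.026, 1.574, 0.029]
ft_force: [-0.1, -0.3, -4.1]
width: 55.6
```

```bash
python3 -c "
from h import *
delta([(509.6,196.7,205)])"
```

```text
t 19.65 pos [ 587.6 -271.5  205.7] yaw(tool y) 92.02 tilt -1.0 F [-0.1 -0.3 -4.1] w 55.6
-> (509.6, 196.7, 205) [ 0.18 47.07 -6.14]
```

Call:
apply_moves --increments '[{"gripper":40,"delta_pos":[0,2.2,-0.41],"dr":[0,0,0]},{"gripper":40,"delta_pos":[0,3.3,-0.41],"dr":[0,0,0]},{"gripper":40,"delta_pos":[0,3.3,-0.41],"dr":[0,0,0]},{"gripper":40,"delta_pos":[0,3.3,-0.41],"dr":[0,0,0]},{"gripper":40,"delta_pos":[0,3.3,-0.41],"dr":[0,0,0]}]'

```text
t: 20.07
ee_pos: [561.1, -117.5, 205.2]
orientation: [-0.026, 1.575, 0.028]
ft_force: [0.4, 0.7, -4.7]
width: 55.2
```

Call:
apply_moves --increments '[{"gripper":40,"delta_pos":[0,3.3,-0.41],"dr":[0,0,0]},{"gripper":40,"delta_pos":[0,3.3,-0.41],"dr":[0,0,0]},{"gripper":40,"delta_pos":[0,3.3,-0.41],"dr":[0,0,0]},{"gripper":40,"delta_pos":[0,3.3,-0.41],"dr":[0,0,0]},{"gripper":40,"delta_pos":[0,3.3,-0.41],"dr":[0,0,0]}]'

```text
t: 20.48
ee_pos: [534.8, 46.5, 205.6]
orientation: [-0.028, 1.575, 0.027]
ft_force: [0.2, -0.6, -5.8]
width: 55.6
```

Call:
apply_moves --increments '[{"gripper":40,"delta_pos":[0,3.3,-0.41],"dr":[0,0,0]},{"gripper":40,"delta_pos":[0,3.3,-0.41],"dr":[0,0,0]},{"gripper":40,"delta_pos":[0,3.3,-0.41],"dr":[0,0,0]},{"gripper":40,"delta_pos":[0,2.7,-0.41],"dr":[0,0,0]},{"gripper":40,"delta_pos":[0,2.57,-0.41],"dr":[0,0,0]}]'

```text
t: 20.9
ee_pos: [509.0, 197.2, 205.5]
orientation: [-0.029, 1.575, 0.027]
ft_force: [-0.0, -0.2, -6.0]
width: 55.8
```

Call:
apply_moves --increments '[{"gripper":40,"delta_pos":[0,0,0],"dr":[0,0,0]},{"gripper":40,"delta_pos":[0,0,0],"dr":[0,0,0]},{"gripper":40,"delta_pos":[0,0,0],"dr":[0,0,0]},{"gripper":40,"delta_pos":[1.5,0,0],"dr":[0,0,0]},{"gripper":40,"delta_pos":[1.5,0,0],"dr":[0,0,0]}]'

```text
t: 21.32
ee_pos: [511.5, 194.9, 177.5]
orientation: [-0.027, 1.57, 0.027]
ft_force: [0.3, -0.4, -5.2]
width: 55.7
```

```bash
python3 s.py;python3 -c "
from h import *
delta([(509.6,196.7,88)])"
```

```text
t 21.32 pos [511.5 194.9 177.5] yaw(tool y) 91.94 tilt -1.0 F [ 0.3 -0.4 -5.2] w 55.7
-> (512, 198.4, 212) [-3.45  0.35  0.06]
platter 106 46.69327450549175
40 [425.3 426.2] 60 [424.9 436.7] y-range [ 39.96991526 269.71995895]
rim 6736 116.94780367070271
40 [431.5 436.7] 60 [431.2 436.1] 80 [430.5 435.7] 100 [429.9 435.1] 120 [429.3 434.5] 140 [429. 434.] 160 [428.4 433.5] 180 [427.6 432.9] 200 [427.4 432.4] 220 [426.8 432. ] 240 [426.1 431.4] y-range [ 26.74801569 294.62457111]
t 21.37 pos [509.4 194.  174.2] yaw(tool y) 91.93 tilt -1.0 F [-0.5  0.  -7.3] w 55.7
-> (509.6, 196.7, 88) [8.62 0.28 0.06]
```

Call:
apply_moves --increments '[{"gripper":40,"delta_pos":[1.6,0.15,0.03],"dr":[0,0,0]},{"gripper":40,"delta_pos":[2.2,0.13,0],"dr":[0,0,0]},{"gripper":40,"delta_pos":[2.2,0,0],"dr":[0,0,0]},{"gripper":40,"delta_pos":[1.6,0,0],"dr":[0,0,0]},{"gripper":40,"delta_pos":[0.7,0,0],"dr":[0,0,0]}]'

```text
t: 21.78
ee_pos: [509.9, 197.0, 92.5]
orientation: [-0.028, 1.575, 0.025]
ft_force: [0.3, -0.4, -5.3]
width: 55.5
```

Call:
apply_moves --increments '[{"gripper":40,"delta_pos":[0.2,0,0],"dr":[0,0,0]},{"gripper":40,"delta_pos":[0,0,0],"dr":[0,0,0]},{"gripper":40,"delta_pos":[0,0,0],"dr":[0,0,0]},{"gripper":40,"delta_pos":[0,0,0],"dr":[0,0,0]},{"gripper":40,"delta_pos":[0,0,0],"dr":[0,0,0]}]'

```text
t: 22.2
ee_pos: [511.9, 198.9, 93.8]
orientation: [-0.027, 1.569, 0.028]
ft_force: [0.9, 0.2, -5.8]
width: 55.3
```

```bash
python3 -c "
from h import *
delta([(509.6,196.8,80.5)])"
```

```text
t 22.2 pos [511.9 198.9  93.8] yaw(tool y) 92.02 tilt -1.0 F [ 0.9  0.2 -5.8] w 55.3
-> (509.6, 196.8, 80.5) [ 1.33 -0.2  -0.24]
```

Call:
apply_moves --increments '[{"gripper":40,"delta_pos":[0.5,-0.2,-0.24],"dr":[0,0,0]},{"gripper":40,"delta_pos":[0.4,0,0],"dr":[0,0,0]},{"gripper":40,"delta_pos":[0.2,0,0],"dr":[0,0,0]},{"gripper":40,"delta_pos":[0.1,0,0],"dr":[0,0,0]},{"gripper":40,"delta_pos":[0,0,0],"dr":[0,0,0]}]'

```text
t: 22.62
ee_pos: [508.7, 196.6, 80.4]
orientation: [-0.028, 1.571, 0.028]
ft_force: [0.3, -0.2, -4.8]
width: 55.4
```

Call:
apply_moves --increments '[{"gripper":40,"delta_pos":[0,0,0],"dr":[0,0,0]},{"gripper":40,"delta_pos":[0,0,0],"dr":[0,0,0]},{"gripper":40,"delta_pos":[0,0,0],"dr":[0,0,0]},{"gripper":40,"delta_pos":[0,0,0],"dr":[0,0,0]},{"gripper":40,"delta_pos":[0,0,0],"dr":[0,0,0]}]'

```text
t: 23.03
ee_pos: [508.9, 196.7, 80.9]
orientation: [-0.028, 1.57, 0.028]
ft_force: [-0.6, 0.8, -4.5]
width: 55.5
```

Call:
apply_moves --increments '[{"gripper":40,"delta_pos":[0.05,0,0],"dr":[0,0,0]},{"gripper":40,"delta_pos":[0.05,0,0],"dr":[0,0,0]},{"gripper":40,"delta_pos":[0,0,0],"dr":[0,0,0]},{"gripper":40,"delta_pos":[0,0,0],"dr":[0,0,0]},{"gripper":40,"delta_pos":[0,0,0],"dr":[0,0,0]}]'

```text
t: 23.45
ee_pos: [508.9, 196.7, 80.0]
orientation: [-0.028, 1.57, 0.028]
ft_force: [-0.5, -0.1, 0.1]
width: 55.2
```

Call:
apply_moves --increments '[{"gripper":40,"delta_pos":[0.03,0,0],"dr":[0,0,0]},{"gripper":40,"delta_pos":[0,0,0],"dr":[0,0,0]},{"gripper":40,"delta_pos":[0,0,0],"dr":[0,0,0]},{"gripper":40,"delta_pos":[0,0,0],"dr":[0,0,0]},{"gripper":40,"delta_pos":[0,0,0],"dr":[0,0,0]}]'

```text
t: 23.87
ee_pos: [508.9, 196.7, 80.0]
orientation: [-0.028, 1.57, 0.028]
ft_force: [-2.6, -0.4, 6.1]
width: 55.4
```

Seated. Release and lift away.

Call:
apply_moves --increments '[{"gripper":75,"delta_pos":[-0.04,0,0],"dr":[0,0,0]},{"gripper":75,"delta_pos":[0,0,0],"dr":[0,0,0]},{"gripper":100,"delta_pos":[0,0,0],"dr":[0,0,0]},{"gripper":100,"delta_pos":[0,0,0],"dr":[0,0,0]},{"gripper":100,"delta_pos":[0,0,0],"dr":[0,0,0]}]'

```text
t: 24.28
ee_pos: [509.0, 196.7, 79.8]
orientation: [-0.028, 1.57, 0.028]
ft_force: [0.2, -0.4, 0.2]
width: 82.4
```

Call:
apply_moves --increments '[{"gripper":100,"delta_pos":[-1,0,0],"dr":[0,0,0]},{"gripper":100,"delta_pos":[-3,0,0],"dr":[0,0,0]},{"gripper":100,"delta_pos":[-3,0,0],"dr":[0,0,0]},{"gripper":100,"delta_pos":[-3,0,0],"dr":[0,0,0]},{"gripper":100,"delta_pos":[-3,0,0],"dr":[0,0,0]}]'

```text
t: 24.7
ee_pos: [508.6, 196.6, 211.9]
orientation: [-0.028, 1.571, 0.028]
ft_force: [0.8, 0.6, 0.2]
width: 88.1
```

Call:
apply_moves --increments '[{"gripper":100,"delta_pos":[-3,0,0],"dr":[0,0,0]},{"gripper":100,"delta_pos":[-2,2,-1],"dr":[0,0,0]},{"gripper":100,"delta_pos":[0,3,-2],"dr":[0,0,0]},{"gripper":100,"delta_pos":[0,3,-2],"dr":[0,0,0]},{"gripper":100,"delta_pos":[0,3,-2],"dr":[0,0,0]}]'

```text
t: 25.12
ee_pos: [434.4, 305.0, 261.4]
orientation: [-0.026, 1.569, 0.028]
ft_force: [0.6, 0.1, 0.7]
width: 87.8
```

Call:
apply_moves --increments '[{"gripper":100,"delta_pos":[0,3,-2],"dr":[0,0,0]},{"gripper":100,"delta_pos":[0,3,-2],"dr":[0,0,0]},{"gripper":100,"delta_pos":[0,3,-2],"dr":[0,0,0]},{"gripper":100,"delta_pos":[0,3,-2],"dr":[0,0,0]},{"gripper":100,"delta_pos":[0,3,-2],"dr":[0,0,0]}]'

```text
t: 25.53
ee_pos: [328.5, 451.7, 260.8]
orientation: [-0.027, 1.57, 0.028]
ft_force: [0.8, 0.8, 0.7]
width: 88.0
```

Call:
apply_moves --increments '[{"gripper":100,"delta_pos":[0,3,-1],"dr":[0,0,0]},{"gripper":100,"delta_pos":[0,3,-1],"dr":[0,0,0]},{"gripper":100,"delta_pos":[0,3,0],"dr":[0,0,0]},{"gripper":100,"delta_pos":[0,3,0],"dr":[0,0,0]},{"gripper":100,"delta_pos":[0,0,0],"dr":[0,0,0]}]'

```text
t: 25.95
ee_pos: [304.8, 574.3, 260.6]
orientation: [-0.027, 1.57, 0.032]
ft_force: [-0.4, -1.4, 0.7]
width: 87.9
```

```bash
python3 c2.py
python3 - <<'E'
from h import *
d=load('top'); save(d,'top2'); P=pts(d)
q=P[(P[...,2]>108)&(P[...,2]<123)&(P[...,0]>400)&(P[...,0]<640)&(P[...,1]>-80)&(P[...,1]<330)]
print('rim z by y',[(y,np.median(q[abs(q[:,1]-y)<15][:,2]).round(1)) for y in(-35,40,125,210,285)])
s=load('side');a=s['img'][140:300,220:420]
cv2.imwrite('pics/fin.png',np.vstack([cv2.resize(d['img'][120:330,80:540],(700,320)),cv2.resize(a,(350,280)).repeat(1,0) if 0 else np.hstack([cv2.resize(a,(350,270)),np.zeros((270,350,3),np.uint8)])])[...,::-1])
E
```

```text
t 25.95 pos [304.8 574.3 260.6] yaw(tool y) 92.16 tilt -1.0 F [-0.4 -1.4  0.7] w 87.9
top rim ((510.5731201171875, 126.5592041015625), (163.46044921875, 341.0769958496094), 1.23793363571167) 114.77144758187185 1399
  in-carton mount ((512.6222534179688, 55.6902961730957), 28.171052932739258) 105.97883599574334 324
  in-carton mount ((507.82269287109375, 196.8690185546875), 28.152538299560547) 105.99411740821606 322
side rim ((509.78814697265625, 124.71444702148438), (162.2299041748047, 346.40313720703125), 1.4416943788528442) 114.51806330083133 1065
  in-carton mount ((511.9175720214844, 53.229129791259766), 28.927377700805664) 105.503791502902 307
  in-carton mount ((508.9391174316406, 194.9456787109375), 30.525545120239258) 105.30435743049574 244
rim z by y [(-35, np.float64(116.3)), (40, np.float64(112.3)), (125, np.float64(115.5)), (210, np.float64(111.2)), (285, np.float64(116.5))]
```

View pics/fin.png

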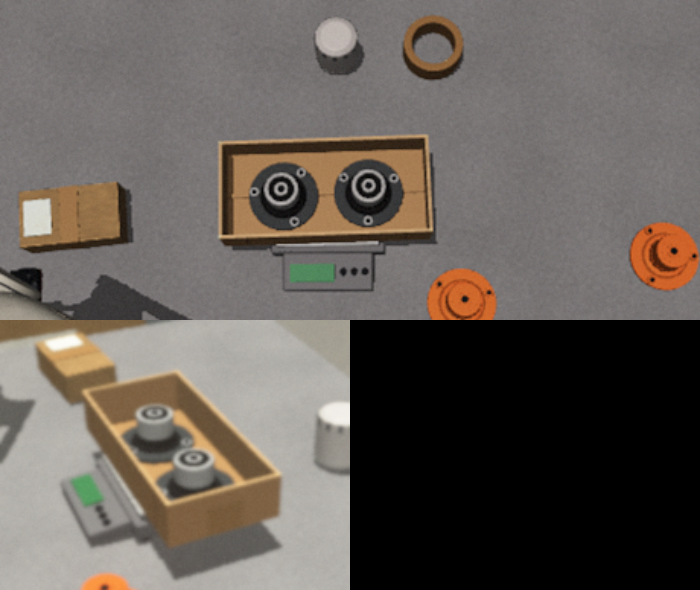

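The final views show the carton level and centred with both mounts inside it, about equally far from its middle, and the bystanders in place.

```bash
python3 -c "
from workcell import ctrl
print(ctrl.close_job())"
```

```text
the job is handed in; nothing more can be done
None
```

The job is handed in: the carton is centred on the platter, and both dark mounts stand in it flange down. It took about 26 s of robot time.

**What I did**
- I pushed the carton's left end about 43 mm with closed fingers. A closer look then showed it still slightly off and turned about 2°.
- I corrected that by pressing the first mount's flange gently against the inner walls, which moved it about 5 mm in x and 2–3 mm in y. I did this while that mount was held just above the floor.
- I lowered each mount until the force reading showed contact (6–9 N), then let go. I left the orange and red look-alikes alone.

**Last checks**
- **Centring:** the carton's middle is at about (510, 125.6), and the platter's at about (510, 125). The cameras disagree by 1–2 mm: the top view gives y 126.6 and the side view 124.7 for the carton, and the platter readings ranged over 123–126 mm.
- **Mounts:** they stand about 71 mm and 70 mm from the carton's middle, both tops at the same height.
- **Level:** the two ends of the rim read 116.3 and 116.5 mm, so the carton is level.
- **Turn:** the carton is still turned about 1.3° against the scale, which I left.
- **Surroundings:** in the last picture the oil filter, tape roll, pad box and the two orange look-alikes in view look undisturbed. I checked these by eye only. The red look-alike was outside that crop, and the arm never went near it.

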